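# Clip a circuit board into the test jig, run the test, unclip it

## Task

Test the circuit board in the jig: take the spring clip by its upright post, swing it round its pivot screw onto the board's edge and push it fully home with about 10 N on the post, so that its shoulder is flush with the edge and the board is pressed up against the backstop. With the board still clipped, press the test button fully down, then swing the clip right back, well clear of the board, and let go, leaving the board lying flat in its nest. Never load the board with more than 16 N, do not touch it with the gripper, and leave the other things on the bench alone.

Things in the scene. Friction and masses are not known exactly. Their poses are not given: they have to be found in the camera images.
- jig: Aluminium test jig screwed to the bench: plate 210 x 250 mm, 12 mm thick. Origin on the bench; the plate's centre is at (-10, -10) mm in its frame. Between two low rails (along its y) lies the board's nest, centred on x = +30 mm; the board slides along y in it, with 1 mm play at each side. The clip pivots at (-55, -30) mm. z is up.
- backstop: Dark steel block 70 x 18 x 16 mm on the jig at the +y end of the nest; origin at the middle of its lower -y edge, at (30, 82, 12) mm of the jig's frame. A black pad sticks out of its face towards -y by 12 to 32 mm; it is set by hand, differs each time and is not measured, so find it by feel. Fixed, does not give.
- board: Loose green circuit board, 70 mm (its x) x 90 mm (its y) x 5 mm, about 120 g, lying in the nest with a gap of 3 to 27 mm to the backstop's pad. Origin at the centre of its underside, axes as the jig's; its +y edge goes against the pad, the clip bears on the middle of its -y edge. The clip pushing on this edge slides the board towards the backstop.
- clip (a joint): Angle of the spring clip about its upright pivot screw, rad. 0: arm points along the jig's -y, parked, well clear of the board. It grows as the clip closes (anticlockwise from above); at 1.57 the arm points along the jig's +x over the board's edge (1.39 to 1.63 when home, as the backstop is set). Mechanical range 0 to 1.75. Stiff pivot (0.08 Nm): it stays where it is left.
- clip_pivot (a point): Top of the pivot screw, on the clip's axis, 31 mm above the bench.
- clip_post (a point): On the axis of the clip's upright round post, diameter 12 mm, 70 mm from the pivot axis, from 26 to 62 mm above the bench; this point is 50 mm above the bench. The arm under it is 12 mm wide, 26 mm high at its top. The post does not turn in the arm, but may turn between the fingers.
- clip_shoulder (a point): Axis of the clip's shoulder, an upright pin of 10 mm diameter under the arm, 85 mm from the pivot, 14.5 mm above the bench. Home is when this pin touches the board's -y edge (its axis then 50 mm from the board's centre) and the board touches the backstop's pad: the force then rises steeply. 10 N of push on the post then puts 3 to 8 N on the backstop, up to 11 N on the board.
- clip_tongue (a point): Front edge of the clip's sprung steel tongue, 14 mm wide, turned up at its front, 27 mm ahead of the shoulder pin's axis in the closing direction. It first pushes the board to the backstop, then rides up over the edge (a resistance of some 3 to 8 N at the post), then slides on easily for about 10 mm, pressing down with 2 to 3 N, until the pin meets the edge.
- test_button (a joint): Travel of the spring push button on the jig, m; 0 up, 0.006 fully down, needs about 5 N.
- test_button_top (a point): Centre of the top of the test button's cap, a black disc of 24 mm diameter in a grey housing at the jig's (-68, 65) mm; pressed straight down.
- mouse: Grey computer mouse, 105 x 60 x 30 mm, loose; leave alone. Origin under its centre.
- screwdriver: Screwdriver with black handle, 170 mm long, loose; leave alone.
- screw_dish: Small steel dish, 70 mm wide, 25 mm high, loose; leave alone. Origin under its centre.
Mind the look-alikes: they are no part of the job. Of the things that look like the board, the smallest one is meant.

How it is judged:
On the way, in this order (a step that is already met when the one before it is completed fails the run):
1. the clip is home: its shoulder within 1.5 mm of the board's edge, and the board pressed against the backstop with at least 2 N (y of clip_shoulder in the frame of board above -0.0515 m and x of clip_shoulder in the frame of board between -0.02 and 0.02 m and contact force between clip and board above 1 N and contact force between board and backstop above 2 N), for 0.2 s.
2. the test button is pressed down (at least 4.5 mm) with the clip still on the board's edge (shoulder within 3 mm of it) (value of joint test_button above 0.0045 m and y of clip_shoulder in the frame of board above -0.053 m and contact force between clip and board above 1 N), for 0.1 s.
At the end, for the whole second after the job is handed in: The clip stands clear of the board, its joint below 0.6 rad; the button is up again; the board lies flat in its nest (within 0.05 rad and 1.5 mm of the plate, within 3 mm of the nest's centre line, its centre more than 3 mm to the jig's +y side), at rest (value of joint clip below 0.6 rad and value of joint test_button below 0.002 m and angle between board's own z axis and vertical below 0.05 rad and z of board in the frame of jig below 0.0135 m and y of board in the frame of jig above 0.003 m and x of board in the frame of jig between 0.027 and 0.033 m and linear speed of board below 0.01 m/s); the robot touches nothing.
It fails at once if the clip bears on the board with more than 16 N (contact force between clip and board above 16 N).
It fails at once if the board is pressed on the backstop with more than 16 N (contact force between board and backstop above 16 N).
It fails at once if the gripper touches the board (over 1 N) (contact force between any of the fingers, the arm and board above 1 N).
It fails at once if a bystander is moved by more than 15 mm (distance of any of mouse, screwdriver, screw_dish from where it was at the start of the episode above 0.015 m).
It also fails if it takes over 70 s, if anything falls off the work surface, if the arm or the gripper's body presses on something with over 40 N, if the wrist force passes 120 N, or if a joint passes its speed limit or range.

## Robot

A 6-joint arm with a two-finger parallel gripper is mounted at the origin on the work surface. World frame = base frame: x ahead of the robot, y to its left, z up, the work surface at z = 0. Lengths are in m, angles in rad, forces in N, time in s.
With the tool pointing down it reaches from about 0.3 to 1 m from the base axis. Payload 5.1 kg.
Tool frame: the origin (TCP) lies on the centre line of the jaws, within the pads' length; the fingertips stand 8 mm ahead of it and the grasp point (between the pads) lies 11 mm behind it; z points along the fingers, y is the direction in which the jaws open and shut (so a half turn about z gives the same grasp; the last joint's range is limited). The gripper opens to 95 mm and grips with 3 to 60 N. Pads are 20 mm wide; open, the fingers measure 119 mm over their backs; the gripper's body (75 mm by 180 mm) begins 59 mm behind the grasp point.
Start: joints at [1.017, 0.124, 1.65, -0, 1.367, -0.083], TCP at [0.295, 0.579, 0.223] pointing down, gripper open.
Joint ranges: [-2.61, 2.61], [-1.02, 2.33], [0.03, 2.71], [-1.35, 4.49], [0.32, 2.68], [-2.91, 2.91]. Speed limits (rad/s): [2.57, 2.57, 3.14, 3.14, 3.14, 3.14].

## Interface

Orientations are given as a 3x3 rotation matrix whose columns are the frame's x, y, z axes.
In Python, from plant import robot gives the robot as it stands. The module is installed in compiled form; this text tells all that it offers. Calls block until the motion is done:
- robot.goto(position, orientation): joint-space move of the TCP to a pose.
- robot.move_linear(position, ori=None, velocity=0.15): straight line of the TCP; ori=None keeps the orientation; velocity is the mean speed in m/s.
- robot.goto_joints(angles): joint-space move.
- robot.grip(opening, squeeze=None): opening from 0.0 (shut) to 1.0 (fully open); squeeze is the grip in N (None keeps the last); returns when the fingers have stopped.
- robot.pause(seconds).
- robot.ik(position, orientation): joint angles nearest the present ones, or None.
- robot.grab_frame(name): name is "side" or "top" or "wrist"; returns (picture, depth): 480x640x3 uint8, red, green, blue; 480x640 float32, m along the optical axis (not along the pixel's ray), 0 where there is no reading.
- robot.camera_params(name): a dict with "fx", "fy", "cx", "cy" (pixels), "view" (4x4, takes a point from world to camera coordinates); the wrist camera has in their place "tool_from_camera" (4x4, takes a point from camera to tool coordinates, whose origin is the TCP and whose axes are the flange's). Camera axes: x right, y down, z forward; pixel columns grow to the right and rows downward; lengths in m; the calibration is good to about 2 mm. A picture is of the moment at which its call begins: read the wrist's pose just before it. camera_params takes no time and is no camera call.
A pose or a line that the arm cannot do raises robot.PlanningError and nothing moves.
- robot.finish_job(): hands the job in, once; it reports no verdict.
Readings, each from a call of its own:
- robot.get_t(): time.
- robot.get_joint_pos(): joint angles.
- robot.get_joint_velocities(): joint speeds.
- robot.get_joint_torque(): joint torques, N m.
- robot.get_tool_pos(): TCP position.
- robot.get_eef_rot(): TCP orientation.
- robot.get_contact_force(): force on the tool from outside, world axes, zero at the start.
- robot.get_moment(): the same for the moment, N m.
- robot.get_width(): opening from 0.0 (shut) to 1.0 (fully open).
Only numpy, scipy, OpenCV 4.12 (cv2) and the standard library are available. Lean on these libraries where they do the work, as an engineer would, in place of code of your own. Each camera call takes 0.05 s, during which the arm holds its last target.

## Working session

There is one attempt and no reset: what is moved stays moved. The work goes in short steps, each a Python script; the robot and the scene stay as the last script left them, time stands still between calls to the robot, and variables do not carry over. Pictures are saved under pics/ and viewed, and the job is handed in when it is done.

```bash
mkdir -p pics; ls; cat > h.py <<'E'
import numpy as np, cv2
from plant import robot
def save(n,im): cv2.imwrite(f'pics/{n}.png',cv2.cvtColor(im,cv2.COLOR_RGB2BGR))
def ray(p,V,u,v,z):
    """pixel -> world on plane z (static cam)"""
    R=V[:3,:3];t=V[:3,3];c=-R.T@t
    d=R.T@np.array([(u-p['cx'])/p['fx'],(v-p['cy'])/p['fy'],1.])
    return c+d*(z-c[2])/d[2]
E
python3 - <<'E'
from h import *
for n in ['top','side']:
    im,d=robot.grab_frame(n); save(n+'0',im); np.savez(n+'0.npz',im=im,d=d)
    p=robot.camera_params(n); print(n,p['fx'],p['cx'],p['cy'],p['view'].round(3).tolist())
print(robot.camera_params('wrist'))
print(robot.get_t(),robot.get_tool_pos(),robot.get_eef_rot().round(3).tolist(),robot.get_contact_force(),robot.get_width())
E
```

```text
pics
top 434.9504381307191 317.870131346027 243.49600876539768 [[0.003, -1.0, 0.004, -0.019], [-0.997, -0.004, -0.072, 0.57], [0.072, -0.003, -0.997, 0.927], [0.0, 0.0, 0.0, 1.0]]
side 435.775715094201 309.165400718431 238.06095904443833 [[0.85, -0.527, 0.017, -0.499], [-0.283, -0.485, -0.827, 0.21], [0.444, 0.698, -0.562, 0.663], [0.0, 0.0, 0.0, 1.0]]
{'fx': 427.7930175270822, 'fy': 427.7930175270822, 'cx': 323.2225841924337, 'cy': 233.06486420150057, 'tool_from_camera': array([[-1.57406729e-03, -9.62226247e-01, -2.72246528e-01,
         7.63470934e-02],
       [ 9.99998589e-01, -1.67442542e-03,  1.36314029e-04,
         6.44518363e-04],
       [-5.87021444e-04, -2.72245929e-01,  9.62227525e-01,
        -1.60923835e-01],
       [ 0.00000000e+00,  0.00000000e+00,  0.00000000e+00,
         1.00000000e+00]])}
0.1 [0.29458739 0.57880022 0.22152385] [[-0.891, 0.454, -0.001], [0.454, 0.891, -0.002], [0.0, -0.002, -1.0]] [-0.44391458 -0.95577171 -0.01078811] 0.9972960714549528
```

```bash
sleep 1
```

```text
(no output)
```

View pics/top0.png

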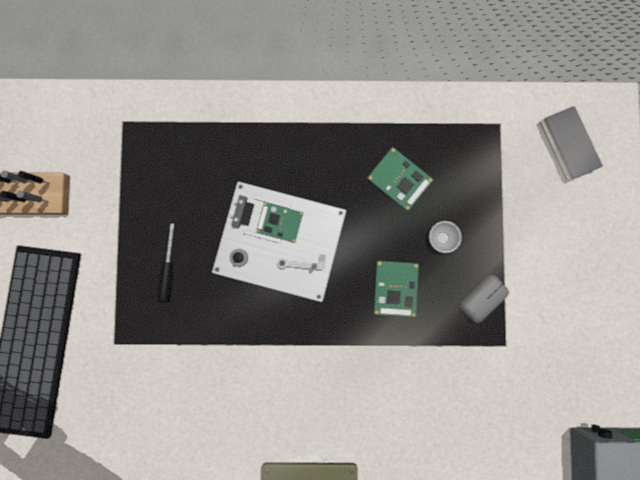

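View pics/side0.png

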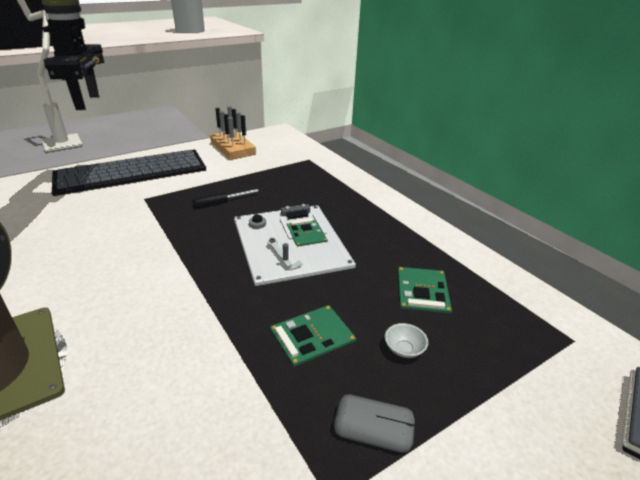

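The look-alikes for the board are the green boards at top-view pixels (278,222), in the jig, (400,178) and (397,288). The one in the jig is the smallest, so that is the one meant. Jig, clip (arm from about (283,264) to (322,262)) and button (239,258) are all visible. Next I fit the plate and take a close view with the wrist camera.

```bash
cat >> h.py <<'E'
def jigfit(im,p,V,z=0.012,roi=None):
    hsv=cv2.cvtColor(im,cv2.COLOR_RGB2HSV)
    m=((hsv[...,1]<45)&(hsv[...,2]>120)).astype(np.uint8)
    if roi: 
        k=np.zeros_like(m);x0,y0,x1,y1=roi;k[y0:y1,x0:x1]=1;m*=k
    m=cv2.morphologyEx(m,cv2.MORPH_CLOSE,np.ones((9,9)))
    cs,_=cv2.findContours(m,0,2); c=max(cs,key=cv2.contourArea)
    h=cv2.convexHull(c)[:,0]
    w=np.array([ray(p,V,u,v,z)[:2] for u,v in h],np.float32)
    return cv2.minAreaRect((w*1000)), h
E
python3 - <<'E'
from h import *
d=np.load('top0.npz');p=robot.camera_params('top');V=p['view']
r,h=jigfit(d['im'],p,V,roi=(125,130,495,340));print(r);
for n,(u,v,z) in dict(pivot=(283,264,.031),button=(239,257,.03),board=(278,222,.017),dish=(445,237,.025)).items(): print(n,ray(p,V,u,v,z))
c=d['im'][170:310,200:360];save('top_crop',cv2.resize(c,None,fx=5,fy=4.2 and 4,interpolation=2) if 0 else cv2.resize(c,(640,560),interpolation=cv2.INTER_CUBIC))
E
```

```text
((576.5980834960938, 68.35623931884766), (250.87921142578125, 210.40997314453125), 75.34717559814453)
pivot [0.52493971 0.05805252 0.031     ]
button [0.5396852  0.15290367 0.03      ]
board [0.61735048 0.0709336  0.017     ]
dish [ 0.58495317 -0.29303693  0.025     ]
```

The plate fit gives 251 x 210 mm, which matches the stated size, with the jig yawed about -14.7 deg. Now the wrist view.

```bash
cat >> h.py <<'E'
def tool_R(yv):
    y=np.array([yv[0],yv[1],0.]);y/=np.linalg.norm(y);z=np.array([0,0,-1.]);return np.c_[np.cross(y,z),y,z]
def wristV():
    p=robot.camera_params('wrist');T=np.eye(4);T[:3,:3]=robot.get_eef_rot();T[:3,3]=robot.get_tool_pos()
    return p,np.linalg.inv(T@p['tool_from_camera'])
E
python3 - <<'E'
from h import *
a=np.deg2rad(-14.65);jx=np.array([np.cos(a),np.sin(a)]);jy=np.array([-jx[1],jx[0]])
o=np.array([.5766,.0684])-.04*jx
robot.goto([*o,.20],tool_R(jy))
p,V=wristV();im,d=robot.grab_frame('wrist');save('w1',im);np.savez('w1.npz',im=im,d=d,V=V)
print(robot.get_t(),robot.get_joint_pos().round(3),robot.get_tool_pos())
for i in range(4): robot.pause(.05);print(robot.get_contact_force().round(2))
E
```

```text
2.1583 [ 0.048 -0.097  1.911  0.     1.327 -1.269] [0.53792142 0.07929326 0.20006901]
[-0.35  0.34 -0.43]
[ 0.26  0.48 -0.12]
[0.4  0.24 0.15]
[-0.09  0.45  0.96]
```

View pics/w1.png

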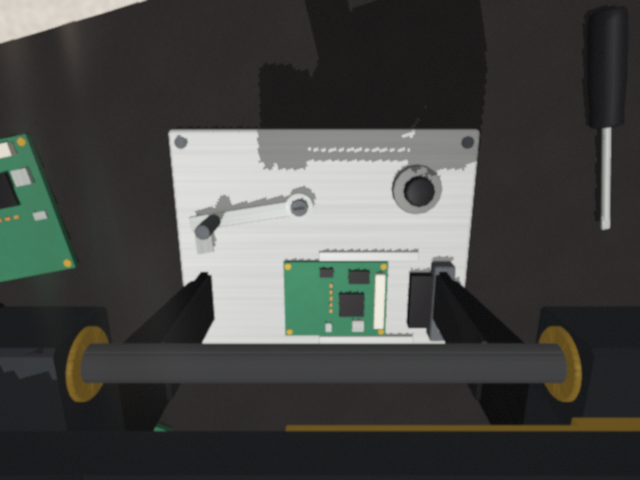

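The wrist view shows the pivot at about (299,207), the post leaning from about (205,232) to (215,218), the button cap at (419,190) and the board at (285–387, 262–335). The gap from board to pad runs from about 387 to 408. Now I extract these precisely.

```bash
python3 - <<'E'
from h import *
D=np.load('w1.npz');im,d,V=D['im'],D['d'],D['V'];p=robot.camera_params('wrist')
c=im[150:290,180:460];save('w1c',cv2.resize(c,(800,400),interpolation=cv2.INTER_CUBIC))
for n,(u,v,z) in dict(pivot=(299,207,.031),button=(419,190,.03),post_top=(215,222,.062),board=(335,298,.017),bstop=(430,300,.028)).items(): print(n,ray(p,V,u,v,z).round(4),d[v,u])
T=np.linalg.inv(V)
def zat(u,v): 
    c=np.array([(u-p['cx'])/p['fx'],(v-p['cy'])/p['fy'],1.])*d[v,u];return (T[:3,:3]@c+T[:3,3]).round(4)
for q in [(299,207),(419,190),(205,230),(210,224),(215,219),(335,298),(400,230)]:print(q,zat(*q))
# plate corners from edges
E
```

```text
pivot [0.5292 0.0624 0.031 ] 0.33849224
button [0.5401 0.1567 0.03  ] 0.3317364
post_top [0.5184 0.0043 0.062 ] 0.33099583
board [0.6182 0.0695 0.017 ] 0.37478638
bstop [0.6355 0.1478 0.028 ] 0.3689861
(299, 207) [0.5295 0.0623 0.0297]
(419, 190) [0.5395 0.1562 0.0328]
(205, 230) [ 0.5225 -0.0051  0.0605]
(210, 224) [ 0.5207 -0.0028  0.0524]
(215, 219) [ 0.5208 -0.0032  0.036 ]
(335, 298) [0.6187 0.0694 0.0159]
(400, 230) [0.5742 0.1378 0.0106]
```

View pics/w1c.png

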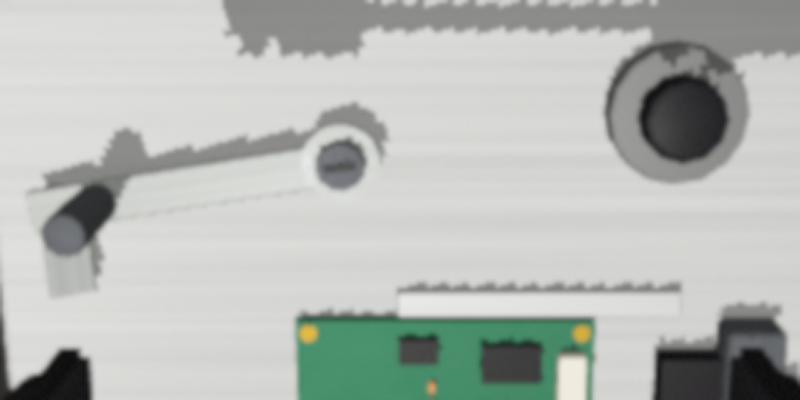

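```bash
python3 - <<'E'
from h import *
D=np.load('w1.npz');V=D['V'];p=robot.camera_params('wrist')
P=ray(p,V,299.4,207.8,.031)[:2];B=ray(p,V,419.8,191.3,.033)[:2];Q=ray(p,V,202.4,233,.062)[:2]
d=B-P;print(P,B,Q,'len',np.linalg.norm(d),'exp',np.hypot(13,95))
yaw=np.arctan2(d[1],d[0])-np.arctan2(95,-13);print('yaw',np.rad2deg(yaw))
q=Q-P;a=np.deg2rad(-14.65)
R=np.array([[np.cos(a),-np.sin(a)],[np.sin(a),np.cos(a)]]);l=R.T@q;print('post r',np.linalg.norm(q),'theta',np.arctan2(l[0],-l[1]),l)
print('board rel',R.T@(ray(p,V,335.5,298.5,.017)[:2]-P)+[-.055,-.03])
E
```

```text
[0.52993189 0.0625377 ] [0.54061516 0.15658756] [ 0.52392413 -0.00720211] len 0.09465467444234887 exp 95.88534820294495
yaw -14.272621242490118
post r 0.06999811186933434 theta 0.16975754739159382 [ 0.01182572 -0.06899194]
board rel [ 0.02910358 -0.00053529]
```

Pivot is at (0.530, 0.0625) and the post is 70.0 mm from it, as specified. The clip angle is 0.17 rad, with jig yaw about -14.5 deg. Next I grasp the post with the jaws along the tangent.

```bash
cat >> h.py <<'E'
YAW=np.deg2rad(-14.5);PIV=np.array([.5298,.0622]);JR=np.array([[np.cos(YAW),-np.sin(YAW)],[np.sin(YAW),np.cos(YAW)]])
RP=.070; ZG=.038
def tang(th): return JR@np.array([np.cos(th),np.sin(th)])
def arm(th): return JR@np.array([np.sin(th),-np.cos(th)])
def pose(th,z=ZG): return np.array([*(PIV+RP*arm(th)),z]),tool_R(tang(th))
def force(n=4,dt=.01):
    f=[]
    for i in range(n): f.append(robot.get_contact_force()); robot.pause(dt)
    return np.mean(f,0)
E
python3 - <<'E'
from h import *
P,R=pose(.17,.12); robot.grip(.4,30); robot.goto(P,R)
print(robot.get_t(),robot.get_joint_pos().round(3),robot.get_width(), force(6))
P,R=pose(.17); robot.move_linear(P,R,velocity=.1)
f0=force(6);print('down',f0,robot.get_t())
p,V=wristV();im,d=robot.grab_frame('wrist');save('w2',im)
robot.grip(0.0,30);print(robot.get_width()*95,force(6),robot.get_t(),robot.get_tool_pos())
np.save('f0.npy',f0)
E
```

```text
4.55 [-0.117 -0.068  2.024  0.     1.184 -0.035] 0.4021294862557609 [ 0.34862385 -0.18644917  0.06639426]
down [ 0.40519395 -0.28722189 -0.04514061] 5.6167
11.429137681277659 [-1.42522415 -0.23217404  1.5265741 ] 6.275 [ 0.5239082  -0.00759799  0.03806826]
```

View pics/w2.png

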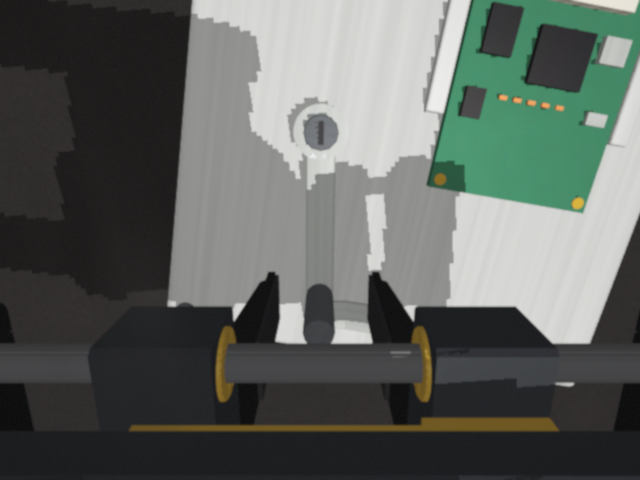

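The view shows the post centred between the fingers at (318,315), the pivot at (321,130) and the arm aligned with the tool. The jaws closed to about 12 mm, so the post is held. Now the free swing.

```bash
python3 - <<'E'
from h import *
for th in np.arange(.25,.96,.1):
    robot.move_linear(*pose(th),velocity=.05)
    f=force(3); print(round(th,2),'Ft %.2f Fr %.2f Fz %.2f'%(f[:2]@tang(th),f[:2]@arm(th),f[2]),round(robot.get_t(),2))
# time of small steps
t=robot.get_t();th+=.5/70;robot.move_linear(*pose(th),velocity=.02);print(robot.get_t()-t,th,robot.get_width()*95)
f=[]
for i in range(10): f.append(robot.get_contact_force()[:2]@tang(th));robot.pause(.01)
print(np.round(f,2))
E
```

```text
0.25 Ft 1.01 Fr -0.29 Fz 0.47 6.56
0.35 Ft 0.25 Fr -0.52 Fz 0.42 6.88
0.45 Ft 0.55 Fr -0.02 Fz 0.94 7.19
0.55 Ft 0.42 Fr -0.79 Fz 1.42 7.51
0.65 Ft 0.69 Fr -1.48 Fz 2.70 7.83
0.75 Ft 0.68 Fr -2.66 Fz 3.36 8.14
0.85 Ft 0.40 Fr -3.15 Fz 4.17 8.46
0.95 Ft -0.20 Fr -3.73 Fz 4.82 8.78
0.25 0.957142857142857 11.390926930740662
[-0.81 -0.17 -0.56 -1.48 -1.58 -1.79 -0.81 -1.29 -1.53 -0.62]
```

```bash
cat >> h.py <<'E'
def step(th,v=.02,n=3):
    robot.move_linear(*pose(th),velocity=v); f=force(n)-np.load('f0.npy'); return -f[:2]@tang(th), f[:2]@arm(th), f[2]
E
python3 - <<'E'
from h import *
th=.957
robot.grip(.2); f0=force(12); np.save('f0.npy',f0); robot.grip(0.,30); f=force(8)-f0; print(f0,f,robot.get_t())
while th<1.12:
    th+=1.5/70; r=step(th,.03); print(round(th,3),np.round(r,2),round(robot.get_t(),2))
    if r[0]>5: break
E
```

```text
[-0.00528614  0.03072232 -0.04078855] [ 0.11036408 -0.46332792 -0.31373562] 10.0167
0.978 [ 0.46  0.51 -0.38] 10.29
1.0 [ 0.89  0.44 -0.19] 10.57
1.021 [ 0.81  0.64 -0.49] 10.84
1.043 [ 0.95  0.2  -0.37] 11.12
1.064 [ 0.67  0.39 -0.85] 11.39
1.086 [ 0.52  0.12 -0.44] 11.67
1.107 [ 0.63 -0.07 -0.97] 11.94
1.128 [ 1.15 -0.74 -0.18] 12.22
```

```bash
python3 - <<'E'
from h import *
th=1.128
while th<1.36:
    th+=1.2/70; r=step(th,.03); print(round(th,4),np.round(r,2),round(robot.get_t(),2))
    if r[0]>8.5: break
E
```

```text
1.1451 [ 1.44 -0.93 -0.11] 12.49
1.1623 [ 2.8  -0.66  1.48] 12.77
1.1794 [ 3.49 -1.57  1.02] 13.04
1.1966 [ 3.48 -1.56  1.52] 13.32
1.2137 [ 2.89 -2.33  2.03] 13.59
1.2309 [ 3.43 -2.88  1.56] 13.87
1.248 [ 2.99 -4.09  1.38] 14.14
1.2651 [ 3.18 -3.77  1.67] 14.42
1.2823 [ 3.66 -4.17  2.38] 14.69
1.2994 [ 3.32 -3.72  1.5 ] 14.97
1.3166 [ 3.49 -4.26  2.2 ] 15.24
1.3337 [ 3.48 -4.58  2.28] 15.52
1.3509 [ 3.28 -4.7   2.08] 15.79
1.368 [ 3.23 -4.29  2.08] 16.07
```

```bash
python3 - <<'E'
from h import *
im,d=robot.grab_frame('side');save('s3',cv2.resize(im[190:300,220:370],(800,587),interpolation=cv2.INTER_CUBIC))
im,d=robot.grab_frame('wrist');save('w3',im)
E
```

```text
(no output)
```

View pics/s3.png

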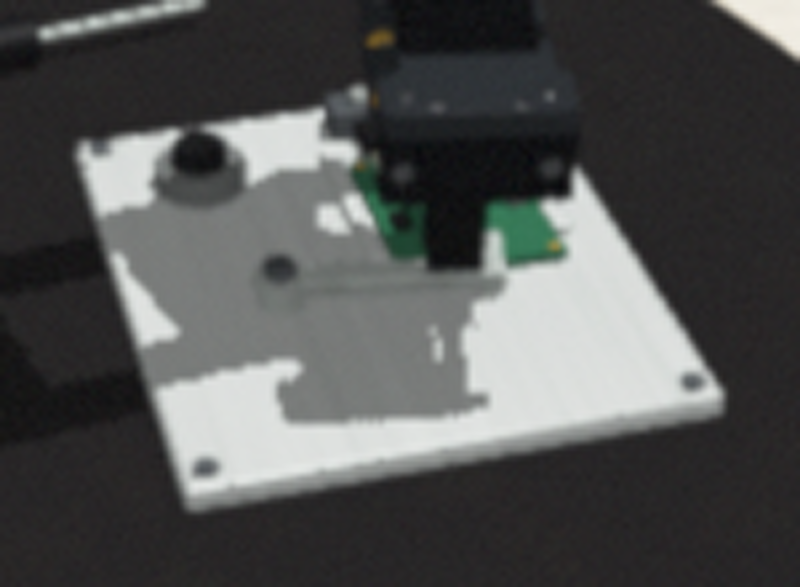

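View pics/w3.png

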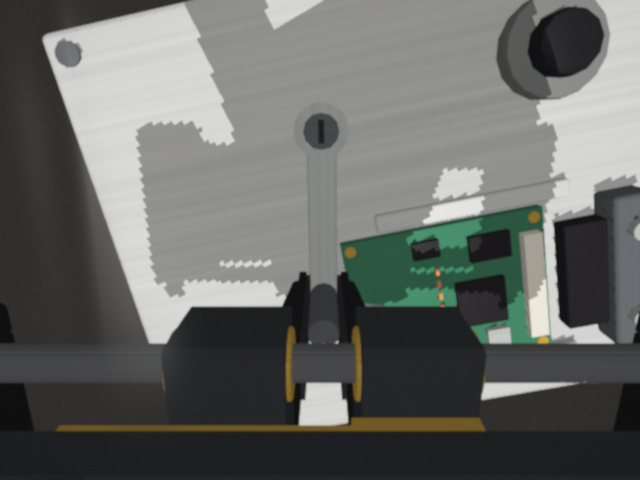

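The wrist view shows the board's -y corner at (341,243), its +y edge at about (545,260) and the pad's face at about (557,260). I'll turn these into jig coordinates to see whether the tongue is still pushing or already riding.

```bash
python3 - <<'E'
from h import *
p,V=wristV()
for n,(u,v,z) in dict(b_c1=(341,243,.017),b_c2=(541,206,.017),b_c3=(551,345,.017),pad_top=(556,222,.026),pad_top2=(562,322,.026),pad_low=(556,222,.014),piv=(321,131,.031)).items():
    w=ray(p,V,u,v,z)[:2]; print(n,((JR.T@(w-PIV)+[-.055,-.03])*1000).round(1))
th=1.368
print('pin',-55+85*np.sin(th),-30-85*np.cos(th),'tongue y',-30-85*np.cos(th)+27*np.sin(th))
print(robot.get_t(), robot.get_tool_pos(),pose(th)[0])
im,_=robot.grab_frame('wrist');save('w3c',cv2.resize(im[180:360,300:640],(800,424),interpolation=cv2.INTER_CUBIC))
E
```

```text
b_c1 [ -4.9 -31.7]
b_c2 [-3.7 56.6]
b_c3 [65.4 56.7]
pad_top [ 1.5 58. ]
pad_top2 [48.5 58. ]
pad_low [ 5.9 64. ]
piv [-54.7 -30.3]
pin 28.258112204602014 -47.11977663773396 tongue y -20.67308217274274
16.1667 [0.59234789 0.03141237 0.03791013] [0.59265151 0.031383   0.038     ]
```

View pics/w3c.png

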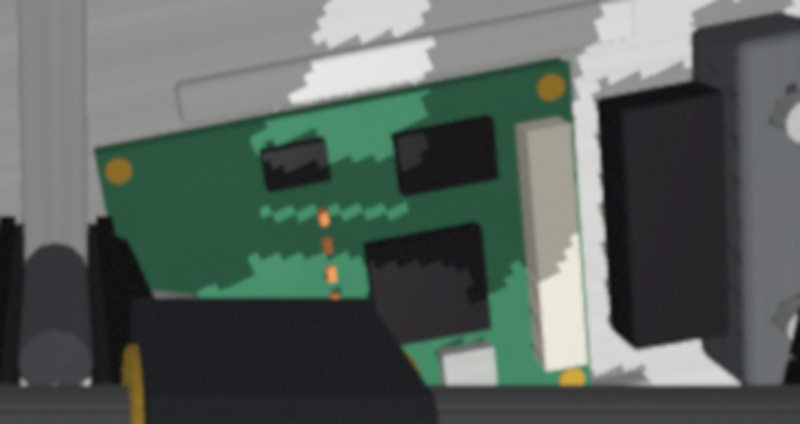

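The board has slid 12 mm and is about 7 mm short of the pad, so the tongue is still pushing. I predict home at about 1.57 rad, so I continue in finer steps.

```bash
python3 - <<'E'
from h import *
th=1.368; pk=0
while th<1.52:
    th+=(1.0 if th<1.45 else .6)/70; r=step(th,.03); print(round(th,4),np.round(r,2),round(robot.get_t(),2)); pk=max(pk,r[0])
    if r[0]>8.5: break
E
```

```text
1.3823 [ 3.54 -4.86  2.13] 16.49
1.3966 [ 3.35 -4.89  2.96] 16.77
1.4109 [ 3.09 -4.79  2.43] 17.04
1.4251 [ 3.02 -4.53  2.62] 17.32
1.4394 [ 3.19 -4.75  2.47] 17.59
1.4537 [ 2.29 -5.51  1.31] 17.87
1.4623 [ 2.19 -5.23  2.6 ] 18.14
1.4709 [ 2.33 -5.32  2.48] 18.42
1.4794 [ 2.36 -5.37  2.56] 18.69
1.488 [ 2.61 -5.24  2.48] 18.97
1.4966 [ 2.59 -5.54  2.37] 19.24
1.5051 [ 2.49 -5.49  2.62] 19.52
1.5137 [ 2.11 -5.15  2.7 ] 19.79
1.5223 [ 2.64 -5.35  2.29] 20.07
```

```bash
python3 - <<'E'
from h import *
th=1.5223; hi=0
while th<1.66:
    th+=(.4 if hi<4.5 else .25)/70; r=step(th,.02); hi=r[0]; print(round(th,4),np.round(r,2),round(robot.get_t(),2))
    if r[0]>9.2: break
im,_=robot.grab_frame('wrist');save('w4',im)
E
```

```text
1.528 [ 2.34 -5.46  2.48] 20.34
1.5337 [ 2.79 -5.28  2.63] 20.62
1.5394 [ 1.96 -5.38  3.02] 20.89
1.5452 [ 3.83 -5.79  2.92] 21.17
1.5509 [ 4.1  -5.55  3.57] 21.44
1.5566 [ 5.43 -5.55  2.83] 21.72
1.5602 [ 6.49 -5.73  3.57] 21.99
1.5637 [ 6.74 -6.09  3.95] 22.27
1.5673 [ 7.88 -6.09  4.01] 22.54
1.5709 [ 8.28 -6.2   4.34] 22.82
1.5744 [ 9.17 -6.12  4.43] 23.09
1.578 [10.37 -6.15  4.6 ] 23.37
```

View pics/w4.png

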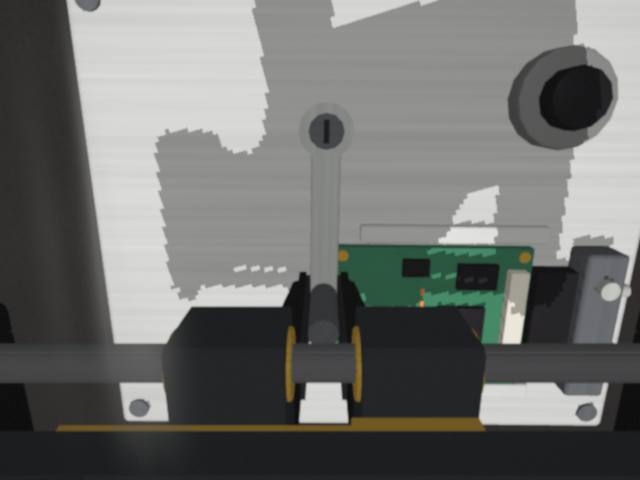

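Force rose steeply at 1.545–1.578 rad to 10.4 N, where I predicted home. The board's +y edge at x=533 is against the pad. I hold, release, and press the button with closed fingers.

```bash
python3 - <<'E'
from h import *
robot.pause(.4); f=force(5)-np.load('f0.npy'); print('hold',-f[:2]@tang(1.578))
robot.grip(.25); 
P,R=pose(1.578,.10); robot.move_linear(P,R,velocity=.12)
Bt=np.array([.5406,.1566])
robot.goto([*(Bt-.05*tang(np.pi/2)),.13],R)
p,V=wristV();im,d=robot.grab_frame('wrist');save('w5',im);np.savez('w5.npz',im=im,d=d,V=V)
robot.grip(0.)
print(robot.get_t())
E
```

```text
hold 9.85084741845268
26.1667
```

View pics/w5.png

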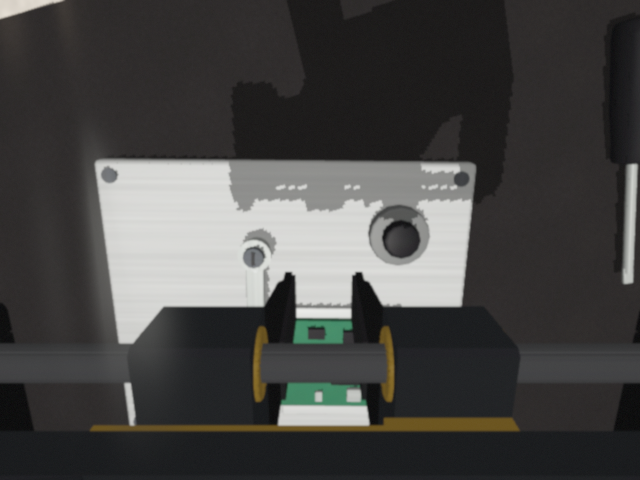

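Button cap is centred at about (402,239). The clip stays put at the board's edge. Now I press the button.

```bash
python3 - <<'E'
from h import *
D=np.load('w5.npz');p=robot.camera_params('wrist');B=ray(p,D['V'],402,239,.033)[:2];print(B, D['d'][239,402])
B=(B+[.5406,.1566])/2
R=robot.get_eef_rot();R=tool_R(R[:2,1])
robot.goto([*B,.07],R); f0=force(8); robot.move_linear([*B,.045],velocity=.08)
z=.045;hold=0
while z>.028:
    z-=.001; robot.move_linear([*B,z],velocity=.02); f=(force(2)-f0)[2]; print(round(z,4),round(f,2),robot.get_tool_pos()[2].round(4))
    if f>11: break
robot.pause(.25); print(robot.get_t(),(force(3)-f0))
robot.move_linear([*B,.09],velocity=.15)
P,R=pose(1.57,.11); robot.move_linear([*(P[:2]-.06*arm(1.57)),.11],R,velocity=.2)
p,V=wristV();im,d=robot.grab_frame('wrist');save('w6',im);np.savez('w6.npz',im=im,d=d,V=V);print(robot.get_t())
E
```

```text
[0.53979178 0.15694272] 0.2680497
0.044 -0.12 0.0443
0.043 -0.57 0.043
0.042 0.52 0.0423
0.041 0.8 0.0412
0.04 2.49 0.0402
0.039 2.52 0.0392
0.038 3.34 0.0382
0.037 4.3 0.0372
0.036 4.9 0.0363
0.035 9.59 0.0362
0.034 15.14 0.0361
30.2917 [-5.03865247  0.04300413 15.53540198]
31.5333
```

View pics/w6.png

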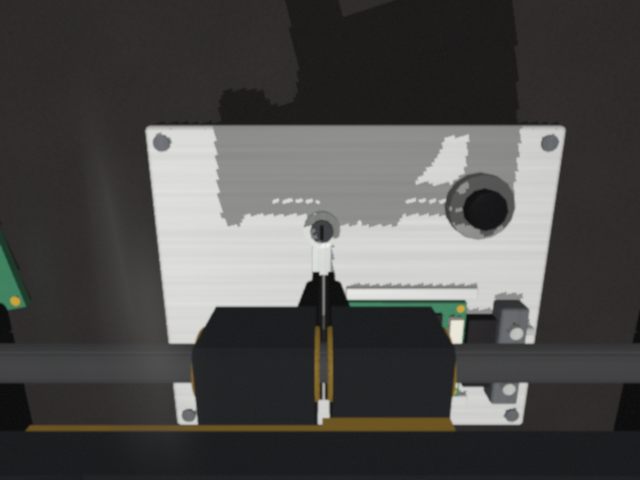

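The button bottomed out: force jumped from 5 N to 15 N at constant z. The board's edge (466) is still at the pad (468). I check the clip from the side before regrasping.

```bash
python3 - <<'E'
from h import *
P,R=pose(1.57,.11)
robot.goto([*(P[:2]-.09*arm(1.57)),.17],R)
p,V=wristV();im,d=robot.grab_frame('wrist');save('w7',im);np.savez('w7.npz',im=im,d=d,V=V);print(robot.get_t())
E
```

```text
31.9583
```

View pics/w7.png

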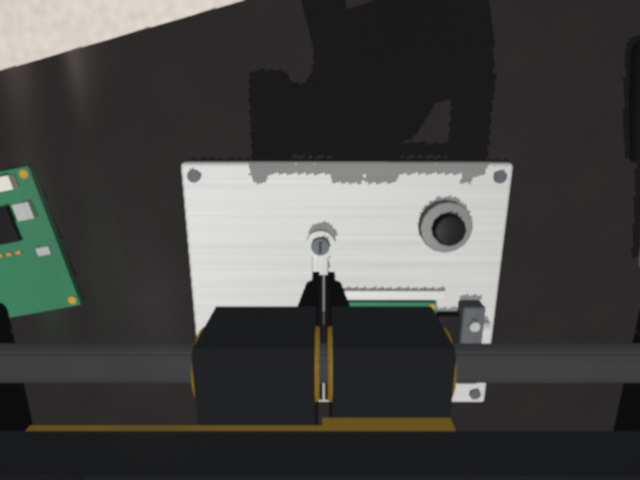

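```bash
python3 - <<'E'
from h import *
robot.grip(.35)
P,R=pose(1.565,.085); robot.goto(P,R)
p,V=wristV();im,d=robot.grab_frame('wrist');save('w8',im);np.savez('w8.npz',im=im,d=d,V=V);print(robot.get_t())
E
```

```text
33.3333
```

View pics/w8.png

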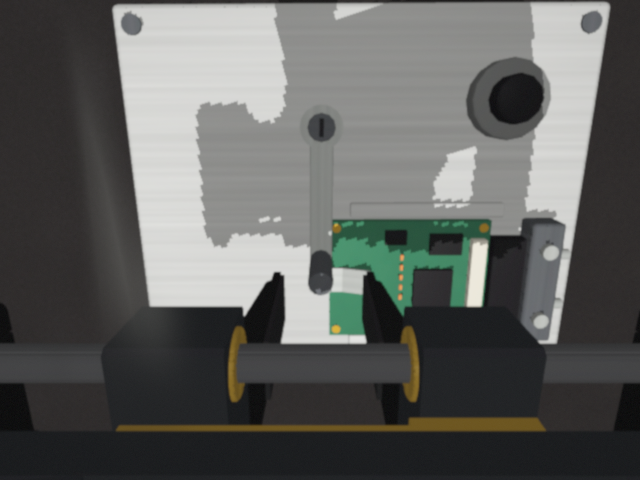

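The clip is still home: arm vertical in the view, post at (320,283), board edge at 331, tongue on the board. I regrasp slightly on the opening side so the grip cannot load the board, then swing back.

```bash
python3 - <<'E'
from h import *
P,R=pose(1.555,.085); robot.move_linear(P,R,velocity=.1)
P,R=pose(1.555); robot.move_linear(P,R,velocity=.08); f0=force(6);np.save('f0.npy',f0)
robot.grip(0.,30); f=force(5)-f0; print('grip',robot.get_width()*95,f,f[:2]@tang(1.555),robot.get_t())
th=1.555
while th>1.1:
    th-=.05; r=step(th,.03,2); print(round(th,3),np.round(r,2),round(robot.get_t(),2))
im,_=robot.grab_frame('wrist');save('w9',im)
E
```

```text
grip 11.225838788621108 [-1.60932586 -4.45889496  2.64259144] -4.726198922318948 34.9083
1.505 [ 0.36 -0.36  2.42] 35.19
1.455 [-0.48  0.5   3.67] 35.48
1.405 [0.76 1.62 4.05] 35.76
1.355 [1.25 0.96 3.98] 36.04
1.305 [1.1  2.2  4.43] 36.33
1.255 [0.81 3.7  5.04] 36.61
1.205 [1.05 4.89 4.89] 36.89
1.155 [1.12 4.91 4.61] 37.17
1.105 [1.16 5.38 5.13] 37.46
1.055 [0.85 5.35 4.57] 37.74
```

View pics/w9.png

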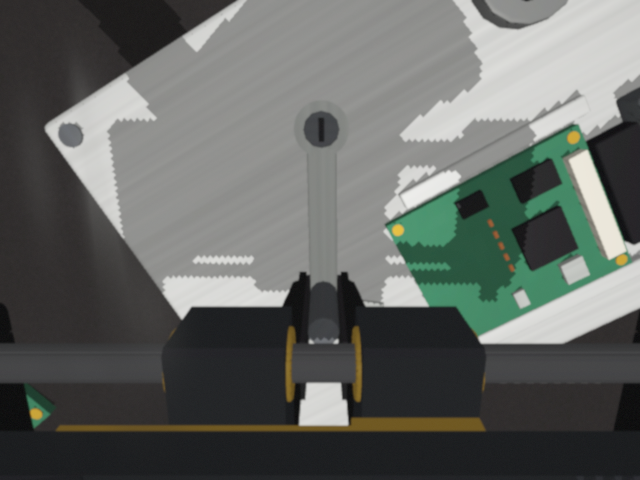

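The clip came off and the board stayed at the pad (edge at about (590,150)). I swing on to 0.2 rad, release, and retreat.

```bash
python3 - <<'E'
from h import *
th=1.055
while th>.22:
    th-=.085; robot.move_linear(*pose(th),velocity=.06)
print(th,robot.get_t(),robot.get_width()*95)
robot.grip(.3); P,R=pose(th,.13); robot.move_linear(P,R,velocity=.12)
robot.goto([*(np.array([.5766,.0684])-.04*(JR@[1,0])),.20],tool_R(tang(np.pi/2)))
p,V=wristV();im,d=robot.grab_frame('wrist');save('w10',im);np.savez('w10.npz',im=im,d=d,V=V);print(robot.get_t(),force(5))
im,d=robot.grab_frame('top');save('top10',im);np.savez('top10.npz',im=im)
E
```

```text
0.20500000000000007 40.2917 11.227512455138237
42.925 [ 0.15593498  0.04263225 -0.00171933]
```

View pics/w10.png

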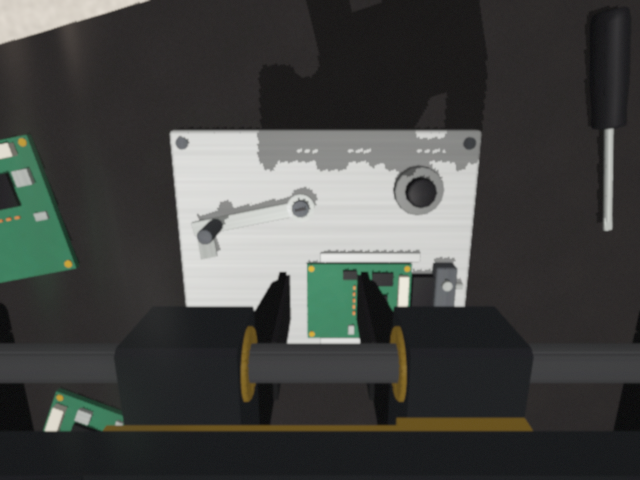

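View pics/top10.png

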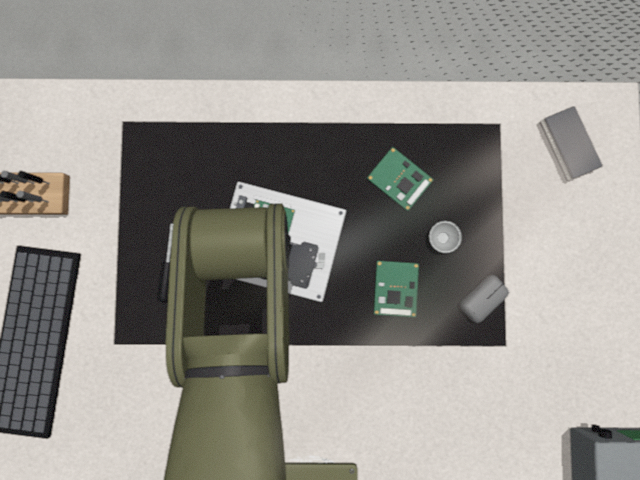

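The clip is parked, with the post at (210,232). The board lies in the nest at (308–410, 263–337), the button is up, and the bystanders are where they were. One numeric check, then hand in.

```bash
python3 - <<'E'
from h import *
D=np.load('w10.npz');p=robot.camera_params('wrist');V=D['V']
print('board',(JR.T@(ray(p,V,359,300,.017)[:2]-PIV)+[-.055,-.03])*1000)
q=JR.T@(ray(p,V,204,236,.062)[:2]-PIV);print('clip',np.arctan2(q[0],-q[1]))
T=np.linalg.inv(V);d=D['d']
for u,v in [(318,275),(318,325),(340,300)]:
    c=np.array([(u-p['cx'])/p['fx'],(v-p['cy'])/p['fy'],1.])*d[v,u];print((T[:3,:3]@c+T[:3,3])[2])
robot.finish_job()
print(robot.get_t())
E
```

```text
board [29.60672391 18.91062557]
clip 0.19129802523063208
0.01616518779420717
0.016355478846260596
0.016633296756606075
the job is handed in; nothing more can be done
the job is handed in; nothing more can be done
```

I clipped the board, pressed the test button and swung the clip back, then handed the job in at about 43 s of the 70 s allowed. No verdict was reported.

- **Clip home:** I gripped the post and swung it from 0.17 rad. The tongue pushed the board to the pad and rode over the edge. The pin came home at about 1.57 rad, where the force rose steeply to 10.4 N and held at 9.9 N on the post for 0.4 s.
- **Button:** With the clip left in place I pressed the button until it stopped, and the force jumped from 5 N to 15 N. A view afterwards showed the clip still on the board's edge.
- **Release:** I regrasped the post, swung the clip back and let go.
- **Last checks:** These were made from the wrist and top cameras.
  - The clip stood at 0.19 rad.
  - The board's centre was at (29.6, 18.9) mm in the jig's frame, and it lay flat, with the top at 16–17 mm.
  - The button looked up and the tool force was about zero.
  - The mouse, dish and the part of the screwdriver not hidden by the arm looked unmoved.

I could not measure the forces on the board and backstop, only the force at the wrist. That wrist reading also included a sideways pull of up to 6 N on the post, from a small error in the pivot position. The step where the tongue rides up showed only a weak peak of about 3.5 N, so I relied on the later steep rise and the pictures to tell that the clip was home.

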